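# Load the steriliser tray: open forceps in, locked ones back

## Task

Sort the three ratchet forceps on the draining rack: lay the two whose jaws stand open in the steel steriliser tray, and the one that is ratcheted shut in the white tub, to be washed again. The open ones must stay open, each lying flat on the floor of its container and not touching another; lay them down rather than dropping them, and leave the mirror and everything else on the bench where it is.

Things in the scene. Friction and masses are not known exactly. Their poses are not given: they have to be found in the camera images.
- forceps_a: Steel ratchet forceps, 138 mm, lying on the sloped rack, rings down against its lip. Origin: underside of the box lock (pivot). x: to the jaw tips, 53 mm ahead; rings end 86 mm behind; z: off the rack. Box lock: flat-sided block 18 (x) by 14 (y) by 9 mm high, wider than the 6 mm high arms: gripped across y there, the halves are not pressed together. Over both rings: 57 mm shut, 75-85 mm open. 45-70 g, balance point about 20 mm behind.
- forceps_a_jaw (a joint): Jaw opening of forceps_a in rad: 0 = jaws together and ratchet locked (it stays locked); about 0.27 to 0.36 = jaws and handles apart, ratchet free. An open forceps holds its opening by hinge friction while carried, but about 1 N on a ring closes it.
- forceps_b: Steel ratchet forceps, 138 mm, lying on the sloped rack, rings down against its lip. Origin: underside of the box lock (pivot). x: to the jaw tips, 53 mm ahead; rings end 86 mm behind; z: off the rack. Box lock: flat-sided block 18 (x) by 14 (y) by 9 mm high, wider than the 6 mm high arms: gripped across y there, the halves are not pressed together. Over both rings: 57 mm shut, 75-85 mm open. 45-70 g, balance point about 20 mm behind.
- forceps_b_jaw (a joint): Jaw opening of forceps_b in rad: 0 = jaws together and ratchet locked (it stays locked); about 0.27 to 0.36 = jaws and handles apart, ratchet free. An open forceps holds its opening by hinge friction while carried, but about 1 N on a ring closes it.
- forceps_c: Steel ratchet forceps, 138 mm, lying on the sloped rack, rings down against its lip. Origin: underside of the box lock (pivot). x: to the jaw tips, 53 mm ahead; rings end 86 mm behind; z: off the rack. Box lock: flat-sided block 18 (x) by 14 (y) by 9 mm high, wider than the 6 mm high arms: gripped across y there, the halves are not pressed together. Over both rings: 57 mm shut, 75-85 mm open. 45-70 g, balance point about 20 mm behind.
- forceps_c_jaw (a joint): Jaw opening of forceps_c in rad: 0 = jaws together and ratchet locked (it stays locked); about 0.27 to 0.36 = jaws and handles apart, ratchet free. An open forceps holds its opening by hinge friction while carried, but about 1 N on a ring closes it.
- rack: Draining rack, fixed: steel sheet with a black mat, 360 mm wide (y), 165 mm up the slope, 30 degrees, low edge on its +x side, away from the robot. Origin on the bench under the sheet's middle. Lip 12 mm proud along the low edge, 10 mm flanges at both sides. Four lanes 88 mm apart in y hold the three forceps and the mirror in any order, all pointing up the slope (toward -x).
- rack_lip (a point): Middle of the rack's low edge, on the sheet's upper face, 20 mm above the bench; the sheet rises at 30 degrees along the rack's -x, toward the robot, from here. The forceps' box locks lie about 88 mm up the slope.
- mirror: Mouth mirror, 158 mm long, lying on the rack in one of the four lanes (8 mm square handle, 22 mm round head up the slope). Stays where it is. Origin under the handle, 86 mm from its foot; x up the slope.
- tray: Perforated steel steriliser tray, fixed: 290 mm (x) by 185 mm (y) outside, 2.5 mm walls; the rim is 25 mm above the bench and has a lip 7 mm wide outside. Origin on the bench under its centre; the floor is 6.5 mm above the bench.
- tub: White plastic tub, fixed: 220 mm (x) by 140 mm (y) outside, 4 mm walls and floor, rim 45 mm above the bench with an 8 mm lip outside. Origin on the bench under its centre.
- bottle: White bottle, 48 mm diameter, 85 mm tall. Bystander, stays where it is. Origin under its centre.
- dark_bottle: Small amber bottle, 34 mm diameter, 58 mm tall. Bystander, stays where it is. Origin under its centre.
- dappen: Small white ceramic dish, 52 mm diameter, 32 mm tall. Bystander, stays where it is. Origin under its centre.
- cast: Plaster cast of a dental arch, about 60 by 70 mm, 25 mm tall. Bystander, stays where it is. Origin under its centre.
- shade_tablet: White shade tablet lying flat, 75 by 115 by 12 mm. Bystander, stays where it is. Origin under its centre.
Mind the look-alikes: they are no part of the job. Leave any yellow look-alike of the forceps_a alone.

How it is judged:
By the outcome, as a careful person would: the job done as asked, in the order asked, and still so for the second after the job is handed in, with the robot touching nothing.
It also fails if it takes over 70 s, if anything falls off the work surface, if the arm or the gripper's body presses on something with over 40 N, if the wrist force passes 120 N, or if a joint passes its speed limit or range.

## Robot

A 7-joint arm with a two-finger parallel gripper is mounted at the origin on the work surface. World frame = base frame: x ahead of the robot, y to its left, z up, the work surface at z = 0. Lengths are in m, angles in rad, forces in N, time in s.
With the tool pointing down it reaches from about 0.4 to 0.875 m from the base axis. Payload 19.3 kg.
Tool frame: the origin (TCP) lies midway between the tips of the shut fingers; the grasp point (between the pads) lies 19 mm behind it; z points along the fingers, y is the line along which they close (so a half turn about z gives the same grasp; the last joint's range is limited). The gripper opens to 85 mm and grips with 20 to 120 N. Pads are 22 mm wide; open, the fingers measure 114 mm over their backs; the gripper's body (76 mm by 85 mm) begins 54 mm behind the grasp point. The pads swing forward as they close: fully open they stand 13 mm farther back than shut.
Start: joints at [-1.212, 0.521, -0.036, 1.599, 0.021, 1.021, -0.113], TCP at [0.26, 0.568, 0.199] pointing down, gripper open.
Joint ranges: [-2.91, 2.91], [-0.3, 2.13], [-1.5, 1.42], [0.17, 2.43], [-1.26, 4.41], [0.16, 1.93], [-2.52, 2.52]. Speed limits (rad/s): [1.89, 1.89, 2.39, 2.39, 3.01, 3.01, 3.01].

## Interface

Orientations are given as [roll, pitch, yaw] about the fixed x, y, z axes, in that order (R = Rz(yaw) Ry(pitch) Rx(roll)).
In Python, from workcell import * gives the robot as it stands. The module is installed in compiled form; this text tells all that it offers.
- The arm moves only by the tool play_rows, never from a script. Its argument "deltas" is a list of rows, each a list of 7 numbers: the shift along the tool's x, y, z in units of 500 mm (1.0 is 500 mm), then the turn, a rotation vector about the tool's x, y, z in units of 120 degrees (1.0 is 120 degrees), then the closure, from 0 (fully open) to 1 (shut). A call has 1 to 10 rows; each row is the pose to reach, as a shift and turn from the pose commanded when the call began, along the tool's axes at that moment; what a row does not reach only later rows make up. A row lasts 1/10 s, in which the tool goes at most 50 mm and 8.59 degrees, less where a joint would pass 70% of its speed; a pose out of reach is approached as far as the arm can. A call with a number of a shift or a turn outside -1 to 1 is refused whole. A call with a gripper value outside its range is refused whole. The fingers move at their own pace and stop on an object; "newtons" is the grip in N (left out, the last holds). Time passes only in rows, so rows that repeat a pose let the fingers close. It gives the time, the measured TCP pose, the force, the opening and the grip force at its end, in the units of the state.
- observe(): the state, without advancing time (a new reading comes with each control period).
- grab_frame(name): name is "side" or "top"; returns the picture (480x640x3 uint8, red, green, blue); there is no depth.
- get_calibration(name): a dict with "fovy" (degrees; the focal length in pixels is half the picture's height over the tangent of half this angle, whatever the lens; pixels are square), "cx", "cy" (the principal point, pixels), "k1" (the pictures are not rectified: a ray, as slopes to the right and down, at radius r is drawn at 1 + k1 r^2 times it, then the intrinsics apply), "xyz" and "rotation" of the camera in the world. Camera axes: x right, y down, z forward; pixel columns grow to the right and rows downward; lengths in m; the calibration is good to about 2 mm. A picture is of the moment at which its call begins. get_calibration takes no time and is no camera call.
- job_done(): hands the job in; it is judged then, once.
The state is a dict: "clock": time; "qpos": joint angles; "qd": joint speeds; "joint_efforts": joint torques, N m; "position": TCP position; "tool_rot": TCP orientation; "force": force on the tool from outside, world axes, zero at the start; "moment": the same for the moment, N m; "grip_width": finger opening in m; "finger_force": force on a finger pad.
Only numpy, scipy, OpenCV 4.12 (cv2) and the standard library are available. Lean on these libraries where they do the work, as an engineer would, in place of code of your own. Each camera call takes 0.05 s, during which the arm holds its last target. There are 200 camera calls.

## Working session

There is one attempt and no reset: what is moved stays moved. The work goes in short steps, Python scripts to look and compute and a tool call to move; the robot and the scene stay as the last step left them, time stands still between calls to the robot, and variables do not carry over. Pictures are saved under pics/ and viewed, at most 10 in all, crops included, and the job is handed in when it is done.

Besides the shell and the picture viewer there is one more tool, called after "Request:" as name(argument=value, ...), one argument or row to a line, values as JSON. play_rows: Moves the arm, as the interface text tells. Its arguments: {"type":"object","properties":{"deltas":{"type":"array"},"newtons":{"type":"number"}},"required":["deltas"]}

```bash
mkdir -p pics; cat > h.py <<'E'
from workcell import *
import numpy as np, cv2
from scipy.spatial.transform import Rotation as Ro
def ray(c,u,v):
    f=240/np.tan(np.radians(c["fovy"])/2)
    d=np.array([(u-c["cx"])/f,(v-c["cy"])/f]); s=d.copy()
    for _ in range(30): s=d/(1+c["k1"]*(s@s))
    return np.array(c["xyz"]),np.array(rot(c))@np.array([s[0],s[1],1.])
def rot(c):
    r=np.array(c["rotation"]); return r if r.shape==(3,3) else Ro.from_euler("xyz",r).as_matrix()
def onplane(c,u,v,n,p):
    o,d=ray(c,u,v); n=np.array(n,float); return o+d*((np.array(p)-o)@n)/(d@n)
def onz(c,u,v,z): return onplane(c,u,v,[0,0,1],[0,0,z])
def proj(c,P):
    f=240/np.tan(np.radians(c["fovy"])/2)
    q=rot(c).T@(np.array(P)-np.array(c["xyz"])); s=q[:2]/q[2]; s=s*(1+c["k1"]*(s@s))
    return s*f+[c["cx"],c["cy"]]
E
python3 - <<'E'
from h import *
for n in("top","side"):
    cv2.imwrite(f"pics/{n}0.png",grab_frame(n)[:,:,::-1]); print(n,get_calibration(n))
print(observe())
E
```

```text
top {'fovy': 56.05816976349133, 'cx': 319.94671903644354, 'cy': 242.4127155466525, 'k1': 0.032825335100993155, 'xyz': array([0.42039006, 0.0490398 , 1.07521019]), 'rotation': array([-3.0784234 , -0.01576458, -1.55453773])}
side {'fovy': 45.29299810647804, 'cx': 321.16737132159756, 'cy': 242.86966177008605, 'k1': -0.041978456952225914, 'xyz': array([ 0.00702558, -0.71416401,  0.98596855]), 'rotation': array([-2.37864632,  0.01542272, -0.60447365])}
{'clock': 0.1, 'qpos': array([-1.21219232,  0.52193437, -0.03630079,  1.59996601,  0.02115632,
        1.02110448, -0.11278284]), 'qd': array([-7.90178916e-04, -1.71463683e-04,  1.24213475e-06,  1.08615736e-03,
       -1.68709758e-03,  6.97698302e-04, -1.16448914e-03]), 'joint_efforts': array([ 2.83367262e-03, -9.28496361e+01,  1.98378012e+00, -3.70541096e+01,
        1.79968524e-02,  5.27553755e-03,  3.32517288e-05]), 'position': array([0.25975686, 0.56808293, 0.1980907 ]), 'tool_rot': array([-3.14056473e+00,  4.88911101e-05,  2.71274919e+00]), 'force': array([-0.73134752,  0.17516858, -0.08710385]), 'moment': array([-0.01022228, -0.02562611,  0.00711106]), 'finger_force': 0.0, 'grip_width': 0.08547276530880338}
```

View pics/top0.png

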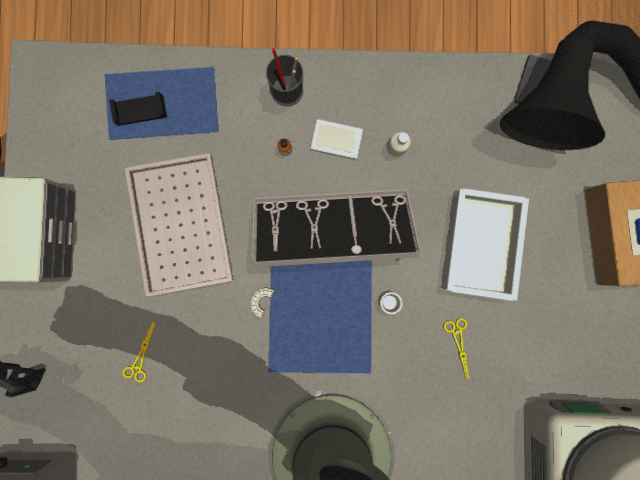

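View pics/side0.png

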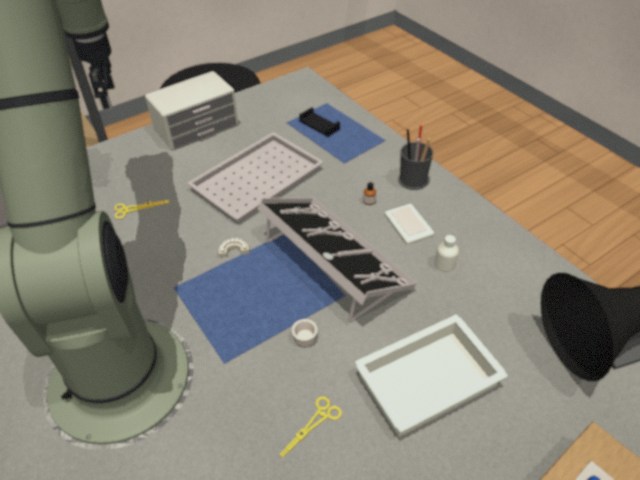

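The top view shows the rack lanes at about u=275, 315, 393 (forceps) with the mirror at u=354. The tray is at (178,225) and the tub at (487,245). The yellow look-alikes at (140,352) and (458,348) are to be left alone. Candidates for the shut one are 275, 315 and 393, and I check them in a close crop.

```bash
python3 - <<'E'
from h import *
im=cv2.imread("pics/top0.png"); cv2.imwrite("pics/crop0.png",cv2.resize(im[182:272,244:424],None,fx=4.4,fy=4.4,interpolation=cv2.INTER_CUBIC))
c=get_calibration("top")
for n,u,v,z in [("lipL",255,198,.03),("lipR",410,192,.03),("hiL",255,262,.1),("hiR",417,255,.1)]+[("tray",*p,.025) for p in((127,168),(210,155),(231,280),(148,295))]+[("tub",*p,.045) for p in((460,190),(528,197),(518,299),(445,291))]+[("bottle",400,140,.085),("dapp",391,302,.032),("cast",262,302,.025),("dark",285,146,.058)]:
    print(n,onz(c,u,v,z).round(3))
E
```

```text
lipL [0.588 0.187 0.03 ]
lipR [ 0.609 -0.175  0.03 ]
hiL [0.438 0.174 0.1  ]
hiR [ 0.459 -0.176  0.1  ]
tray [0.653 0.485 0.025]
tray [0.688 0.295 0.025]
tray [0.396 0.238 0.025]
tray [0.36  0.426 0.025]
tub [ 0.613 -0.288  0.045]
tub [ 0.599 -0.444  0.045]
tub [ 0.365 -0.418  0.045]
tub [ 0.38  -0.253  0.045]
bottle [ 0.716 -0.141  0.085]
dapp [ 0.352 -0.132  0.032]
cast [0.347 0.165 0.025]
dark [0.704 0.118 0.058]
```

View pics/crop0.png

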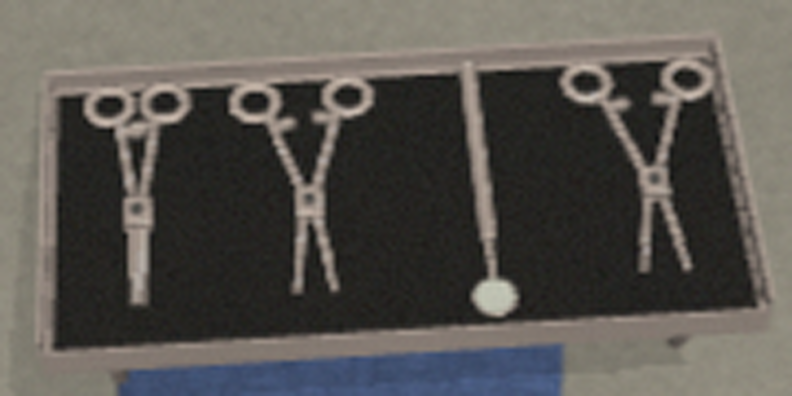

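The crop settles it. The left forceps (275,230) has its rings together and jaws shut. The ones at (314,228) and (393,223) stand open, and the mirror is at u=350.

```bash
cat >> h.py <<'E'
YAW=0.058
RX=np.array([np.cos(YAW),np.sin(YAW),0]); RN=np.sin(np.pi/6)*RX+np.array([0,0,np.cos(np.pi/6)])
def cmd(P,R):
    s=observe(); R0=Ro.from_euler("xyz",s["tool_rot"]); 
    d=R0.inv().apply(np.array(P)-s["position"])/.5; w=(R0.inv()*R).as_rotvec()/np.radians(120)
    print("cmd",d.round(3),w.round(3),"| clk",round(s["clock"],2),"w",round(s["grip_width"],4),"F",s["force"].round(1),"pos",s["position"].round(4))
def Rrack(yaw):  # tool perpendicular to rack, tool x toward rings (yaw = heading of downslope direction)
    x=np.array([np.cos(yaw),np.sin(yaw),0]); n=RN; x=x-n*(x@n); x/=np.linalg.norm(x)
    z=-n; return Ro.from_matrix(np.array([x,np.cross(z,x),z]).T)
def Rdown(h): # vertical, tool x (ring side) heading h
    x=np.array([np.cos(h),np.sin(h),0]); z=np.array([0,0,-1.]); return Ro.from_matrix(np.array([x,np.cross(z,x),z]).T)
E
python3 - <<'E'
from h import *
c=get_calibration("top"); cs=get_calibration("side")
cr=lambda p:(244+p[0]/4.4-.4,182+p[1]/4.4-.4)
lipp=(onz(c,255,198,.03)+onz(c,410,192,.03))/2  # lip top, approx
print("mid lip",lipp)
for it in range(1):
  # sheet plane through the rack_lip, z=.020
  p0=np.array([lipp[0]-.004,lipp[1],.020])
  for n,b,r1,r2,t in [("left",(137,209),(109,106),(165,103),(139,303)),("mid",(308,202),(256,101),(347,98),(316,292)),("right",(655,180),(586,83),(686,79),(666,270))]:
    f=lambda p,h:onplane(c,*cr(p),RN,p0+RN*h)
    B=f(b,.010);A=f(r1,.006);D=f(r2,.006);T=f(t,.006);m=(A+D)/2
    print(n,"lock",B.round(4),"ringdist",np.linalg.norm(A-D).round(4),"lock-ring",np.linalg.norm(B-m).round(4),"tip",np.linalg.norm(B-T).round(4),
     "upslope",((p0-B)@RX/np.cos(np.pi/6)).round(4),"heads",[round(float(np.arctan2(*(v[1::-1]))),3) for v in(m-B,B-T,m-T)],"side px",proj(cs,B).round(1))
im=cv2.imread("pics/side0.png"); cv2.imwrite("pics/side_crop.png",cv2.resize(im[185:315,250:420],None,fx=4.5,fy=4.5,interpolation=cv2.INTER_CUBIC))
E
```

```text
mid lip [0.59830584 0.00560366 0.03      ]
left lock [0.5119 0.1353 0.0747] ringdist 0.0294 lock-ring 0.0705 tip 0.0541 upslope 0.0864 heads [0.077, 0.083, 0.08] side px [298.3 207.6]
mid lock [0.517  0.049  0.0747] ringdist 0.048 lock-ring 0.0694 tip 0.052 upslope 0.0863 heads [0.075, 0.101, 0.086] side px [321.1 228. ]
right lock [ 0.5316 -0.1274  0.0722] ringdist 0.0531 lock-ring 0.068 tip 0.0525 upslope 0.0812 heads [0.068, 0.037, 0.054] side px [375.  274.5]
```

View pics/side_crop.png

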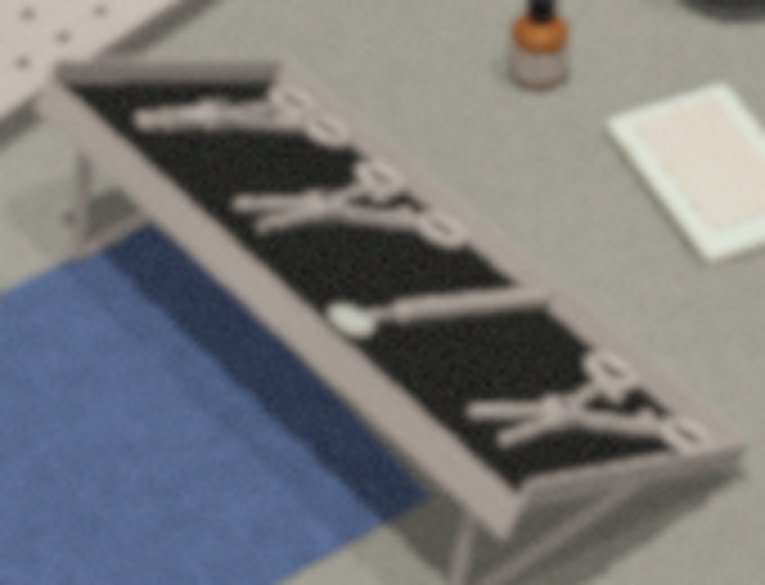

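The side view shows the three locks near (297,209), (321,230) and (374,276), about 2 px lower than predicted. I triangulate across both views.

```bash
sed -i 's/YAW=0.058/YAW=0.071/' h.py; python3 - <<'E'
from h import *
c=get_calibration("top"); cs=get_calibration("side")
cr=lambda p:(244+p[0]/4.4-.4,182+p[1]/4.4-.4); cq=lambda p:(250+p[0]/4.5-.4,185+p[1]/4.5-.4)
for n,a,b in [("left",(137,209),(210,110)),("mid",(308,202),(318,204)),("right",(655,180),(556,410)),("lipcornerR",(718,40),(742,447)),("mirrorfoot",(467,66),(548,294)),("mirrorhead",(495,297),(352,320)),("lip corner L",(47,75),(280,68))]:
    o1,d1=ray(c,*cr(a));o2,d2=ray(cs,*cq(b))
    k=np.linalg.lstsq(np.array([d1,-d2]).T,o2-o1,rcond=None)[0]
    p,q=o1+k[0]*d1,o2+k[1]*d2; print(n,((p+q)/2).round(4),"gap",(p-q).round(4))
h=np.array([.5316,-.1274,.0722])
cmd([.53,.25,.30],Rdown(0.6)); 
E
```

```text
left [0.51   0.1369 0.0703] gap [ 0.0044 -0.0024  0.0002]
mid [0.5164 0.0496 0.0685] gap [ 0.0022 -0.0012  0.0002]
right [ 0.53   -0.1268  0.0694] gap [ 0.0036 -0.002   0.0008]
lipcornerR [ 0.6118 -0.1683  0.0258] gap [ 0.0014 -0.0008  0.0004]
mirrorfoot [ 0.5966 -0.0349  0.0259] gap [-0.001   0.0006 -0.0002]
mirrorhead [ 0.4696 -0.0445  0.0956] gap [-0.0004  0.0002 -0.    ]
lip corner L [0.5867 0.1902 0.0202] gap [ 0.0023 -0.0012  0.0002]
cmd [-0.756 -0.354 -0.203] [-0.000e+00  1.000e-03  1.009e+00] | clk 0.1 w 0.0855 F [-0.7  0.2 -0.1] pos [0.2598 0.5681 0.1981]
```

Request:
play_rows(
  deltas=[
    [-0.076,-0.035,-0.06,0,0,0.07,0.5],
    [-0.151,-0.071,-0.12,0,0,0.14,0.5],
    [-0.227,-0.106,-0.2,0,0,0.21,0.5],
    [-0.302,-0.142,-0.2,0,0,0.28,0.5],
    [-0.378,-0.177,-0.2,0,0,0.35,0.5],
    [-0.454,-0.212,-0.2,0,0,0.42,0.5],
    [-0.53,-0.248,-0.2,0,0,0.49,0.5],
    [-0.605,-0.283,-0.2,0,0,0.56,0.5],
    [-0.68,-0.32,-0.2,0,0,0.63,0.5],
    [-0.756,-0.354,-0.2,0,0,0.7,0.5],
  ],
  newtons=40,
)

```text
clock: 1.1
position: [0.5307, 0.2487, 0.2986]
tool_rot: [-3.141, 0.0, 1.241]
force: [0.3, 0.2, -0.3]
grip_width: 0.0428
finger_force: 0.0
```

```bash
python3 - <<'E'
from h import *
L=np.array([.517,.0495,.071]); cmd(L+RN*.12,Rrack(.08)); print(observe()["qpos"].round(2))
E
```

```text
cmd [-0.339  0.214  0.247] [ 0.147 -0.22   0.54 ] | clk 1.1 w 0.0428 F [ 0.3  0.2 -0.3] pos [0.5307 0.2487 0.2986]
[-0.83  0.39  0.4   1.59 -0.16  1.19 -0.72]
```

Request:
play_rows(
  deltas=[
    [-0.034,0.021,0.025,0.016,-0.024,0.06,0.5],
    [-0.068,0.043,0.05,0.032,-0.049,0.12,0.5],
    [-0.102,0.064,0.075,0.049,-0.073,0.18,0.5],
    [-0.136,0.086,0.1,0.065,-0.098,0.24,0.5],
    [-0.17,0.107,0.124,0.082,-0.122,0.3,0.5],
    [-0.203,0.128,0.148,0.098,-0.147,0.36,0.5],
    [-0.237,0.15,0.173,0.114,-0.171,0.42,0.5],
    [-0.271,0.171,0.198,0.13,-0.196,0.48,0.5],
    [-0.339,0.214,0.247,0.147,-0.22,0.54,0.5],
    [-0.339,0.214,0.247,0.147,-0.22,0.54,0.5],
  ],
)

```text
clock: 2.1
position: [0.5764, 0.049, 0.1706]
tool_rot: [3.14, 0.533, 0.074]
force: [-0.2, -1.1, 0.4]
grip_width: 0.0428
finger_force: 0.0
```

```bash
python3 - <<'E'
from h import *
L=np.array([.517,.0495,.071]); cmd(L+RN*.02,Rrack(.08)); cmd(L-RN*.006,Rrack(.08));print(observe()["qpos"].round(2))
im=grab_frame("top")[:,:,::-1]; im2=grab_frame("side")[:,:,::-1]
cv2.imwrite("pics/a.png",np.hstack([cv2.resize(im[150:300,220:420],None,fx=2,fy=2),cv2.resize(im2[150:300,220:420],None,fx=2,fy=2)]))
E
```

```text
cmd [-0.001 -0.01   0.192] [ 0.001  0.004 -0.004] | clk 2.1 w 0.0428 F [-0.2 -1.1  0.4] pos [0.5764 0.049  0.1706]
cmd [-0.001 -0.01   0.244] [ 0.001  0.004 -0.004] | clk 2.1 w 0.0428 F [-0.2 -1.1  0.4] pos [0.5764 0.049  0.1706]
[-0.47  0.92  0.63  1.26 -0.4   1.65 -1.32]
```

View pics/a.png

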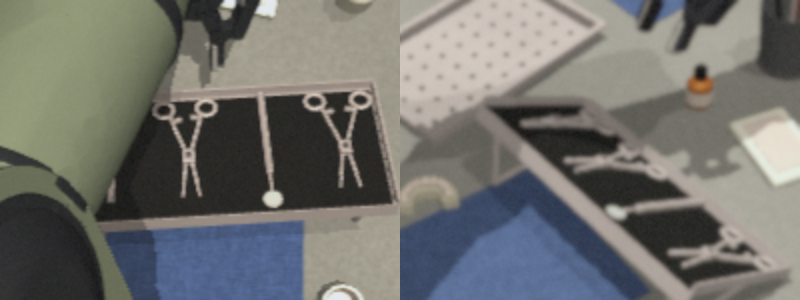

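The gripper stands tilted in line with the middle forceps, its lock at composite pixel (189,155) in the left (top-camera) panel, and the path is clear.

Request:
play_rows(
  deltas=[
    [0,-0.005,0.08,0.001,0.004,-0.004,0.5],
    [-0.001,-0.01,0.15,0.001,0.004,-0.004,0.5],
    [-0.001,-0.01,0.192,0.001,0.004,-0.004,0.5],
    [-0.001,-0.01,0.21,0.001,0.004,-0.004,0.5],
    [-0.001,-0.01,0.224,0.001,0.004,-0.004,0.5],
    [-0.001,-0.01,0.234,0.001,0.004,-0.004,0.5],
    [-0.001,-0.01,0.24,0.001,0.004,-0.004,0.5],
    [-0.001,-0.01,0.24,0.001,0.004,-0.004,0.5],
  ],
)

```text
clock: 3.0
position: [0.517, 0.0558, 0.0716]
tool_rot: [-3.129, 0.515, 0.099]
force: [-0.3, 0.8, 0.1]
grip_width: 0.0427
finger_force: 0.0
```

```bash
python3 - <<'E'
from h import *
L=np.array([.517,.0495,.071]); cmd(L-RN*.006,Rrack(.08))
im=grab_frame("top")[:,:,::-1]; im2=grab_frame("side")[:,:,::-1]
cv2.imwrite("pics/b.png",np.hstack([cv2.resize(im[180:270,260:360],None,fx=4,fy=4),cv2.resize(im2[180:270,270:370],None,fx=4,fy=4)]))
E
```

```text
cmd [-0.     0.012  0.014] [ 0.001 -0.004  0.007] | clk 3.0 w 0.0427 F [-0.3  0.8  0.1] pos [0.517  0.0558 0.0716]
```

View pics/b.png

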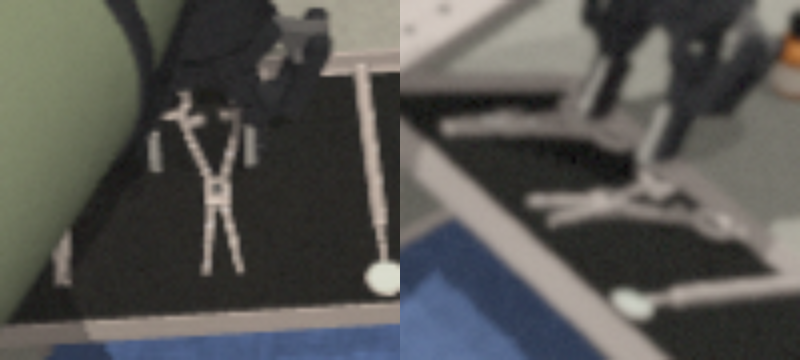

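The fingers straddle the forceps. Their tips show at (157,172) and (250,165) in the top panel, slightly downslope of the lock at (217,190). I check by triangulation.

```bash
python3 - <<'E'
from h import *
c=get_calibration("top"); cs=get_calibration("side")
P=[]
for a,b in [((157,172),(592,118)),((250,165),(652,165)),((217,190),(600,196))]:
    o1,d1=ray(c,260+a[0]/4-.4,180+a[1]/4-.4);o2,d2=ray(cs,270+(b[0]-400)/4-.4,180+b[1]/4-.4)
    k=np.linalg.lstsq(np.array([d1,-d2]).T,o2-o1,rcond=None)[0]
    p,q=o1+k[0]*d1,o2+k[1]*d2; P.append((p+q)/2); print(P[-1].round(4),"gap",(p-q).round(4))
m=(P[0]+P[1])/2; s=observe(); R=Ro.from_euler("xyz",s["tool_rot"])
print("tip mid",m.round(4),"in tool frame rel TCP",R.inv().apply(m-s["position"]).round(4),"lock",R.inv().apply(P[2]-s["position"]).round(4))
E
```

```text
[0.5264 0.0799 0.1036] gap [-0.0041  0.0023 -0.0004]
[0.5314 0.0295 0.1036] gap [-0.0048  0.0027 -0.0006]
[0.516  0.0496 0.0732] gap [ 0.0041 -0.0022  0.0004]
tip mid [0.5289 0.0547 0.1036] in tool frame rel TCP [-0.0056  0.0017 -0.0334] lock [-0.0023  0.006  -0.0005]
```

```bash
python3 - <<'E'
from h import *
c=get_calibration("top"); cs=get_calibration("side"); s=observe(); R=Ro.from_euler("xyz",s["tool_rot"])
for r in (0,.006,.013,.033):
  for y in(-.0235,.0235):
    p=s["position"]+R.apply([0,y,-r]); a=proj(c,p);b=proj(cs,p)
    print(r,y,((a-[260,180])*4+1.6).round(0),((b-[270,180])*4+1.6+[400,0]).round(0))
print(s["position"],s["tool_rot"],s["qd"].round(3))
E
```

```text
0 -0.0235 [162. 195.] [573. 168.]
0 0.0235 [246. 188.] [627. 213.]
0.006 -0.0235 [161. 188.] [577. 159.]
0.006 0.0235 [246. 182.] [631. 204.]
0.013 -0.0235 [161. 181.] [582. 148.]
0.013 0.0235 [246. 175.] [635. 193.]
0.033 -0.0235 [159. 160.] [595. 118.]
0.033 0.0235 [245. 154.] [649. 163.]
[0.51715385 0.05569241 0.07179838] [-3.12919529  0.51510349  0.09878897] [ 0.    -0.     0.    -0.002 -0.002 -0.    -0.   ]
```

Request:
play_rows(
  deltas=[
    [0,0.006,0.0,0.001,-0.004,0.007,0.5],
    [0,0.012,0.005,0.001,-0.004,0.007,0.5],
    [0,0.012,0.01,0.001,-0.004,0.007,0.5],
    [0,0.012,0.014,0.001,-0.004,0.007,0.5],
    [0,0.012,0.014,0.001,-0.004,0.007,0.5],
    [0,0.012,0.014,0.001,-0.004,0.007,0.8],
    [0,0.012,0.014,0.001,-0.004,0.007,0.8],
    [0,0.012,0.014,0.001,-0.004,0.007,0.8],
  ],
  newtons=30,
)

```text
clock: 3.9
position: [0.5139, 0.0496, 0.0654]
tool_rot: [-3.135, 0.524, 0.082]
force: [0.1, -0.3, 0.2]
grip_width: 0.0171
finger_force: 0.0
```

```bash
python3 - <<'E'
from h import *
L=np.array([.517,.0495,.071]); cmd(L-RN*.006,Rrack(.08))
c=get_calibration("top"); cs=get_calibration("side"); s=observe(); R=Ro.from_euler("xyz",s["tool_rot"])
for r in (0,.02):
    p=s["position"]+R.apply([0,0,-r]); print(((proj(c,p)-[260,180])*4+1.6).round(0),((proj(cs,p)-[270,180])*4+1.6+[400,0]).round(0))
im=grab_frame("top")[:,:,::-1]; im2=grab_frame("side")[:,:,::-1]
g=lambda i:cv2.LUT(cv2.resize(i,None,fx=4,fy=4,interpolation=cv2.INTER_CUBIC),(255*(np.arange(256)/255)**.6).astype(np.uint8))
cv2.imwrite("pics/c.png",np.hstack([g(im[180:270,260:360]),g(im2[180:270,270:370])]))
E
```

```text
cmd [-0.     0.001 -0.001] [-0.  0. -0.] | clk 3.9 w 0.0171 F [ 0.1 -0.3  0.2] pos [0.5139 0.0496 0.0654]
[215. 199.] [601. 207.]
[214. 178.] [615. 177.]
```

View pics/c.png

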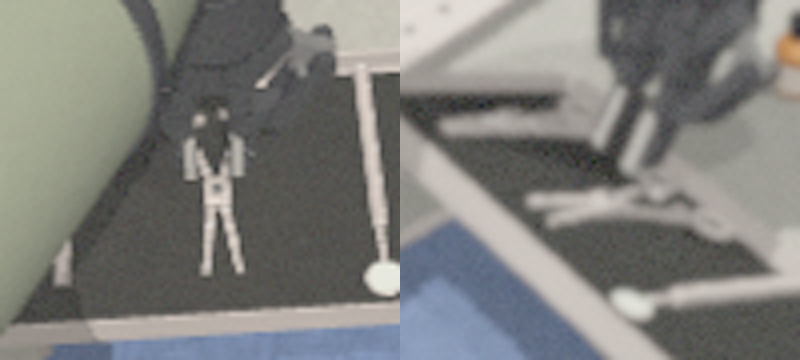

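Both views show the finger tips still short of the lock: they end at (214,178), and the lock is at (217,190). I go deeper in small steps and watch the force.

Request:
play_rows(
  deltas=[
    [0,0,0,0,0,0,0.7],
    [0,0,0.005,0,0,0,0.7],
    [0,0,0.01,0,0,0,0.7],
    [0,0,0.014,0,0,0,0.7],
  ],
)

```text
clock: 4.4
position: [0.5101, 0.0493, 0.059]
tool_rot: [-3.135, 0.525, 0.082]
force: [-0.2, -0.0, -0.9]
grip_width: 0.0258
finger_force: 0.0
```

Request:
play_rows(
  deltas=[
    [0,0,0.003,0,0,0,0.7],
    [0,0,0.006,0,0,0,0.7],
    [0,0,0.006,0,0,0,0.7],
  ],
)

```text
clock: 4.7
position: [0.5087, 0.0492, 0.0565]
tool_rot: [-3.135, 0.525, 0.082]
force: [0.4, -0.2, 0.2]
grip_width: 0.0256
finger_force: 0.0
```

```bash
python3 - <<'E'
from h import *
L=np.array([.517,.0495,.071]); cmd(L-RN*.006,Rrack(.08))
im=grab_frame("top")[:,:,::-1]; im2=grab_frame("side")[:,:,::-1]
g=lambda i:cv2.LUT(cv2.resize(i,None,fx=4,fy=4,interpolation=cv2.INTER_CUBIC),(255*(np.arange(256)/255)**.6).astype(np.uint8))
cv2.imwrite("pics/d.png",np.hstack([g(im[180:270,260:360]),g(im2[180:270,270:370])]))
E
```

```text
cmd [-0.     0.    -0.021] [-0.  0. -0.] | clk 4.7 w 0.0256 F [ 0.4 -0.2  0.2] pos [0.5087 0.0492 0.0565]
```

View pics/d.png

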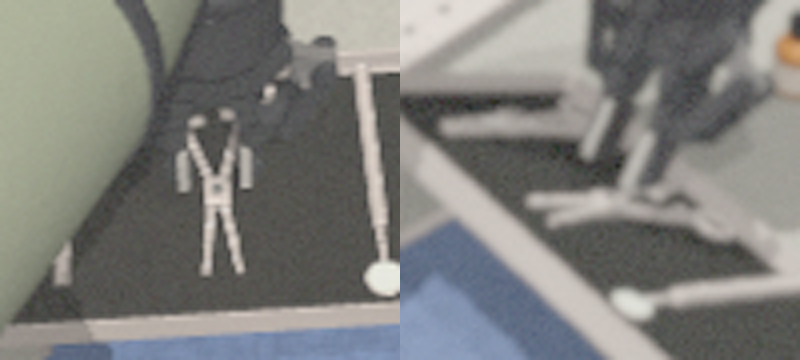

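```bash
python3 - <<'E'
from h import *
c=get_calibration("top"); cs=get_calibration("side")
s=observe(); R=Ro.from_euler("xyz",s["tool_rot"])
for n,a,b in [("L",(182,190),(585,158)),("R",(245,189),(626,191)),("Ltop",(182,152),(620,100)),("lock",(217,189),(600,195))]:
    o1,d1=ray(c,260+a[0]/4-.4,180+a[1]/4-.4);o2,d2=ray(cs,270+(b[0]-400)/4-.4,180+b[1]/4-.4)
    k=np.linalg.lstsq(np.array([d1,-d2]).T,o2-o1,rcond=None)[0]
    p,q=o1+k[0]*d1,o2+k[1]*d2; m=(p+q)/2; print(n,m.round(4),"gap",(p-q).round(4),"tool frame",R.inv().apply(m-s["position"]).round(4))
E
```

```text
L [0.516  0.0678 0.0881] gap [ 0.0004 -0.0002  0.    ] tool frame [-0.0083 -0.0182 -0.0314]
R [0.5182 0.0326 0.0889] gap [-0.0017  0.0009 -0.0002] tool frame [-0.0093  0.0171 -0.0319]
Ltop [0.5356 0.066  0.1226] gap [-0.0049  0.0027 -0.0005] tool frame [-0.0087 -0.015  -0.0709]
lock [0.5163 0.0497 0.0738] gap [ 0.0044 -0.0024  0.0004] tool frame [-0.0022 -0.     -0.0185]
```

The tips measure about 31 mm behind the reported TCP along tool z. Their x offset of -9 mm fits the uphill corner of the 22 mm pad. The lock top is about 13 mm farther on, so I go down guardedly.

Request:
play_rows(
  deltas=[
    [-0.002,0,0.006,0,0,0,0.7],
    [-0.003,0,0.014,0,0,0,0.7],
    [-0.003,0,0.02,0,0,0,0.7],
    [-0.003,0,0.026,0,0,0,0.7],
    [-0.003,0,0.026,0,0,0,0.7],
  ],
)

```text
clock: 5.3
position: [0.5007, 0.0486, 0.0458]
tool_rot: [-3.136, 0.525, 0.082]
force: [0.2, -0.3, 0.9]
grip_width: 0.0257
finger_force: 0.0
```

Request:
play_rows(
  deltas=[
    [0,0,0.003,0,0,0,0.7],
    [0,0,0.006,0,0,0,0.7],
    [0,0,0.006,0,0,0,0.7],
  ],
)

```text
clock: 5.6
position: [0.4995, 0.0485, 0.0435]
tool_rot: [-3.135, 0.524, 0.082]
force: [-0.8, 0.2, -0.1]
grip_width: 0.0259
finger_force: 0.0
```

Request:
play_rows(
  deltas=[
    [0,0,0.002,0,0,0,0.7],
    [0,0,0.004,0,0,0,0.7],
    [0,0,0.004,0,0,0,0.7],
  ],
)

```text
clock: 5.9
position: [0.4985, 0.0484, 0.0417]
tool_rot: [-3.135, 0.524, 0.082]
force: [0.6, -0.9, -0.2]
grip_width: 0.0254
finger_force: 0.0
```

Total 18 mm deeper with no contact. Close now.

Request:
play_rows(
  deltas=[
    [0,0,0,0,0,0,0.8],
    [0,0,0,0,0,0,0.9],
    [0,0,0,0,0,0,1],
    [0,0,0,0,0,0,1],
  ],
  newtons=30,
)

```text
clock: 6.3
position: [0.4987, 0.0484, 0.0419]
tool_rot: [-3.136, 0.524, 0.082]
force: [1.7, -0.7, 1.5]
grip_width: 0.0123
finger_force: 29.4
```

```bash
python3 - <<'E'
from h import *
s=observe(); print(s["position"],s["tool_rot"],s["finger_force"],s["force"])
im=grab_frame("top")[:,:,::-1]; im2=grab_frame("side")[:,:,::-1]
g=lambda i:cv2.LUT(cv2.resize(i,None,fx=4,fy=4,interpolation=cv2.INTER_CUBIC),(255*(np.arange(256)/255)**.6).astype(np.uint8))
cv2.imwrite("pics/e.png",np.hstack([g(im[180:270,260:360]),g(im2[180:270,270:370])]))
E
```

```text
[0.49871188 0.04839379 0.0419415 ] [-3.13552214  0.52402     0.08202209] 29.432024359703064 [ 1.71443188 -0.70594142  1.54608871]
```

Request:
play_rows(
  deltas=[
    [0,0,-0.01,0,0,0,1],
    [0,0,-0.03,0,0,0,1],
    [0,0,-0.06,0,0,0,1],
    [0,0,-0.1,0,0,0,1],
    [0,0,-0.14,0,0,0,1],
    [0,0,-0.18,0,0,0,1],
    [0,0,-0.21,0,0,0,1],
    [0,0,-0.23,0,0,0,1],
    [0,0,-0.23,0,0,0,1],
    [0,0,-0.23,0,0,0,1],
  ],
)

```text
clock: 7.4
position: [0.5557, 0.0524, 0.1411]
tool_rot: [-3.135, 0.525, 0.082]
force: [0.1, -0.6, -1.6]
grip_width: 0.0126
finger_force: 29.2
```

```bash
python3 - <<'E'
from h import *
cmd([.594,.357,.12],Rdown(1.757)); s=observe(); print(s["finger_force"],s["qpos"].round(2))
im=grab_frame("top")[:,:,::-1]; im2=grab_frame("side")[:,:,::-1]
cv2.imwrite("pics/f.png",np.hstack([cv2.resize(im[100:300,220:420],None,fx=2,fy=2),cv2.resize(im2[80:280,220:420],None,fx=2,fy=2)]))
# is the middle lane empty now? bright pixels near lock px (314,228)
p=im[205:243,300:330].max(2); print("mid lane bright",(p>110).sum())
E
```

```text
cmd [ 0.13  -0.601 -0.023] [-0.212  0.186 -0.78 ] | clk 7.4 w 0.0126 F [ 0.1 -0.6 -1.6] pos [0.5557 0.0524 0.1411]
29.213378727436066 [-0.49  0.91  0.62  1.36 -0.41  1.55 -1.31]
mid lane bright 59
```

Request:
play_rows(
  deltas=[
    [0.0,-0.0,-0.04,-0.017,0.015,-0.06,1],
    [0.01,-0.05,-0.08,-0.034,0.03,-0.12,1],
    [0.02,-0.1,-0.1,-0.051,0.045,-0.19,1],
    [0.035,-0.16,-0.1,-0.068,0.06,-0.25,1],
    [0.05,-0.23,-0.1,-0.086,0.076,-0.315,1],
    [0.065,-0.3,-0.1,-0.103,0.091,-0.38,1],
    [0.08,-0.37,-0.1,-0.12,0.106,-0.445,1],
    [0.095,-0.44,-0.09,-0.137,0.121,-0.51,1],
    [0.11,-0.51,-0.08,-0.155,0.136,-0.57,1],
    [0.12,-0.56,-0.07,-0.175,0.153,-0.64,1],
  ],
)

```text
clock: 8.5
position: [0.602, 0.34, 0.1419]
tool_rot: [-3.075, 0.082, 1.468]
force: [-0.3, -0.2, -1.5]
grip_width: 0.0122
finger_force: 29.3
```

```bash
python3 - <<'E'
from h import *
cmd([.594,.357,.08],Rdown(1.757)); s=observe(); print(s["finger_force"],s["qpos"].round(2))
E
```

```text
cmd [ 0.042 -0.011  0.122] [-0.037  0.034 -0.139] | clk 8.5 w 0.0122 F [-0.3 -0.2 -1.5] pos [0.602  0.34   0.1419]
29.308845698833466 [-0.77  0.77  0.29  1.35 -0.19  1.15 -0.57]
```

Request:
play_rows(
  deltas=[
    [0.02,-0.005,0.02,-0.018,0.017,-0.07,1],
    [0.042,-0.011,0.06,-0.037,0.034,-0.139,1],
    [0.042,-0.011,0.09,-0.037,0.034,-0.139,1],
    [0.042,-0.011,0.11,-0.037,0.034,-0.139,1],
    [0.042,-0.011,0.122,-0.037,0.034,-0.139,1],
    [0.042,-0.011,0.122,-0.037,0.034,-0.139,1],
    [0.042,-0.011,0.122,-0.037,0.034,-0.139,1],
  ],
)

```text
clock: 9.2
position: [0.5958, 0.3539, 0.0814]
tool_rot: [-3.141, 0.002, 1.749]
force: [0.2, -0.6, -0.4]
grip_width: 0.0128
finger_force: 29.3
```

```bash
cat >> h.py <<'E'
def shot(n,box_t,box_s,f=3):
    im=grab_frame("top")[:,:,::-1]; im2=grab_frame("side")[:,:,::-1]
    k=lambda i,b:cv2.resize(i[b[1]:b[3],b[0]:b[2]],None,fx=f,fy=f,interpolation=cv2.INTER_CUBIC)
    a,b=k(im,box_t),k(im2,box_s); h=max(a.shape[0],b.shape[0])
    z=lambda i:np.vstack([i,np.zeros((h-i.shape[0],i.shape[1],3),np.uint8)])
    cv2.imwrite(f"pics/{n}.png",np.hstack([z(a),z(b)]))
E
python3 - <<'E'
from h import *
cmd([.594,.357,-.013],Rdown(1.757)); shot("g",(110,140,240,310),(180,120,310,290))
E
```

```text
cmd [ 0.007 -0.002  0.189] [-0.     0.001 -0.004] | clk 9.2 w 0.0128 F [ 0.2 -0.6 -0.4] pos [0.5958 0.3539 0.0814]
```

View pics/g.png

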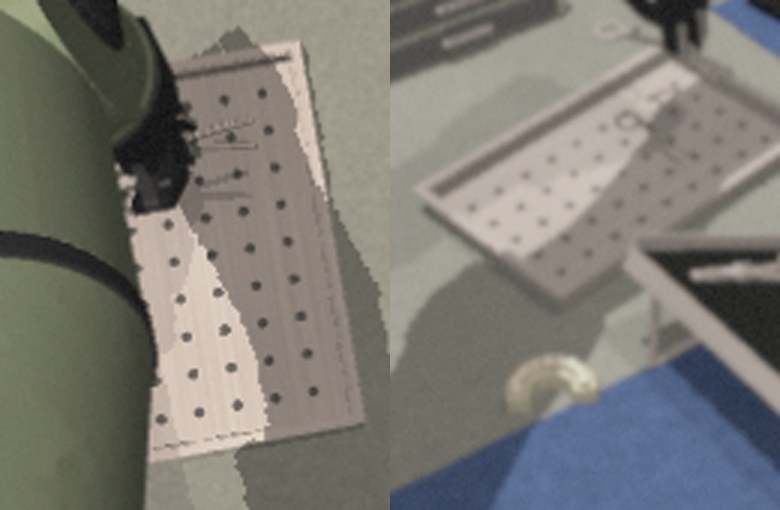

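The forceps is held level above the tray with jaws open, tips at crop (257,120-150), pointing toward -y. A shadow lies below it.

```bash
python3 - <<'E'
from h import *
c=get_calibration("top"); p=onz(c,110+257/3,140+133/3,.11); s=observe()
print("tip",p.round(3),"tip in tool frame",Ro.from_euler("xyz",s["tool_rot"]).inv().apply(p-s["position"]).round(3))
t=np.array([.524,.361]);a=.187
q=(p[:2]-t); print("tray coords",q@[np.cos(a),np.sin(a)],q@[-np.sin(a),np.cos(a)])
E
```

```text
tip [0.602 0.304 0.11 ] tip in tool frame [-0.051 -0.003 -0.028]
tray coords 0.0660121664577967 -0.07080995121570695
```

Request:
play_rows(
  deltas=[
    [0.003,0,0.03,0,0,0,1],
    [0.007,-0.002,0.07,0,0,0,1],
    [0.007,-0.002,0.11,0,0,0,1],
    [0.007,-0.002,0.14,0,0,0,1],
    [0.007,-0.002,0.16,0,0,0,1],
    [0.007,-0.002,0.17,0,0,0,1],
    [0.007,-0.002,0.17,0,0,0,1],
  ],
)

```text
clock: 10.0
position: [0.5937, 0.3568, -0.0043]
tool_rot: [-3.14, 0.002, 1.749]
force: [-0.2, 0.5, -0.9]
grip_width: 0.0123
finger_force: 29.3
```

Request:
play_rows(
  deltas=[
    [0,0,0.006,0,0,0,1],
    [0,0,0.012,0,0,0,1],
    [0,0,0.018,0,0,0,1],
    [0,0,0.022,0,0,0,1],
    [0,0,0.022,0,0,0,1],
  ],
)

```text
clock: 10.5
position: [0.5936, 0.3568, -0.0151]
tool_rot: [-3.14, 0.002, 1.749]
force: [-0.1, 0.5, -0.9]
grip_width: 0.0124
finger_force: 29.3
```

Request:
play_rows(
  deltas=[
    [0,0,0.003,0,0,0,1],
    [0,0,0.006,0,0,0,1],
    [0,0,0.006,0,0,0,1],
  ],
)

```text
clock: 10.8
position: [0.5937, 0.3568, -0.0181]
tool_rot: [-3.14, 0.002, 1.749]
force: [-0.3, 0.7, -0.6]
grip_width: 0.0124
finger_force: 29.3
```

Request:
play_rows(
  deltas=[
    [0,0,0.002,0,0,0,1],
    [0,0,0.004,0,0,0,1],
    [0,0,0.004,0,0,0,1],
  ],
)

```text
clock: 11.1
position: [0.5937, 0.3569, -0.02]
tool_rot: [-3.14, 0.002, 1.749]
force: [0.2, -1.3, -0.7]
grip_width: 0.0126
finger_force: 29.3
```

Request:
play_rows(
  deltas=[
    [0,0,0.002,0,0,0,1],
    [0,0,0.003,0,0,0,1],
    [0,0,0.003,0,0,0,1],
  ],
)

```text
clock: 11.4
position: [0.5938, 0.357, -0.021]
tool_rot: [-3.141, 0.002, 1.749]
force: [-1.4, -0.9, 6.2]
grip_width: 0.0122
finger_force: 30.1
```

Contact came at the predicted height. Release and rise.

Request:
play_rows(
  deltas=[
    [0,0,0,0,0,0,0.8],
    [0,0,0,0,0,0,0.7],
    [0,0,0,0,0,0,0.65],
    [0,0,-0.01,0,0,0,0.65],
    [0,0,-0.04,0,0,0,0.65],
    [0,0,-0.1,0,0,0,0.6],
    [0,0,-0.18,0,0,0,0.6],
    [0,0,-0.28,0,0,0,0.6],
    [0,0,-0.38,0,0,0,0.6],
    [0,0,-0.44,0,0,0,0.6],
  ],
)

```text
clock: 12.4
position: [0.5949, 0.3577, 0.2044]
tool_rot: [3.138, 0.0, 1.749]
force: [-0.2, 0.0, -0.5]
grip_width: 0.0343
finger_force: 0.0
```

```bash
cat >> h.py <<'E'
# lock tops; TCP = locktop + RN*h - RN*TIP where grasp uses h=-.036 total (from first grasp)
LR=np.array([.531,-.127,.0715]); LL=np.array([.511,.136,.0715])
E
python3 - <<'E'
from h import *
# first grasp: TCP in rack terms relative to lock estimate used for mid
g=np.array([.4987,.0484,.0419]); L=np.array([.517,.0495,.0715])
d=g-L; t=np.cross(RN,[-RX[1],RX[0],0]); print("normal",d@RN,"lat",d@[-RX[1],RX[0],0],"slope",d@np.cross([-RX[1],RX[0],0],RN))
cmd(LR+RN*.11,Rrack(.06)); cmd([.55,.1,.22],Rrack(.06))
E
```

```text
normal -0.034800316263355044 lat 0.00020098003205559854 slope -0.0010759158875964514
cmd [-0.943 -0.188  0.075] [ 0.21  -0.191  0.786] | clk 12.4 w 0.0343 F [-0.2  0.  -0.5] pos [0.5949 0.3577 0.2044]
cmd [-0.491 -0.18  -0.032] [ 0.21  -0.191  0.786] | clk 12.4 w 0.0343 F [-0.2  0.  -0.5] pos [0.5949 0.3577 0.2044]
```

Request:
play_rows(
  deltas=[
    [-0.05,-0.01,-0.04,0.02,-0.019,0.07,0.6],
    [-0.14,-0.03,-0.06,0.04,-0.038,0.14,0.6],
    [-0.23,-0.046,-0.06,0.06,-0.054,0.21,0.6],
    [-0.32,-0.064,-0.05,0.08,-0.073,0.28,0.6],
    [-0.41,-0.082,-0.04,0.1,-0.091,0.35,0.6],
    [-0.5,-0.1,-0.03,0.12,-0.11,0.42,0.6],
    [-0.59,-0.118,-0.02,0.14,-0.127,0.5,0.6],
    [-0.68,-0.136,0,0.16,-0.146,0.57,0.6],
    [-0.77,-0.154,0.02,0.18,-0.164,0.64,0.6],
    [-0.86,-0.172,0.04,0.195,-0.178,0.71,0.6],
  ],
)

```text
clock: 13.4
position: [0.5856, -0.0821, 0.1805]
tool_rot: [-3.085, 0.481, 0.323]
force: [-0.0, 0.6, 0.3]
grip_width: 0.0339
finger_force: 0.0
```

```bash
python3 - <<'E'
from h import *
cmd(LR+RN*.09,Rrack(.06)); print(observe()["qd"].round(2))
E
```

```text
cmd [-0.011  0.077  0.072] [ 0.031 -0.017  0.112] | clk 13.4 w 0.0339 F [-0.   0.6  0.3] pos [ 0.5856 -0.0821  0.1805]
[ 0.7   0.5   0.34 -0.36 -0.23  0.33 -0.55]
```

Request:
play_rows(
  deltas=[
    [-0.011,0.04,0.036,0.016,-0.009,0.06,0.6],
    [-0.011,0.077,0.072,0.031,-0.017,0.09,0.6],
    [-0.011,0.077,0.072,0.031,-0.017,0.09,0.6],
    [-0.011,0.077,0.072,0.031,-0.017,0.09,0.6],
  ],
)

```text
clock: 13.8
position: [0.576, -0.123, 0.149]
tool_rot: [-3.122, 0.524, 0.115]
force: [0.6, 1.3, 0.1]
grip_width: 0.0338
finger_force: 0.0
```

```bash
python3 - <<'E'
from h import *
cmd(LR-RN*.010,Rrack(.06)); cmd(LR-RN*.0345,Rrack(.06)); print(observe()["qd"].round(2))
E
```

```text
cmd [-0.001  0.001  0.199] [0.001 0.    0.024] | clk 13.8 w 0.0338 F [0.6 1.3 0.1] pos [ 0.576 -0.123  0.149]
cmd [-0.001  0.001  0.248] [0.001 0.    0.024] | clk 13.8 w 0.0338 F [0.6 1.3 0.1] pos [ 0.576 -0.123  0.149]
[-0.03 -0.02 -0.01 -0.01  0.   -0.    0.  ]
```

Request:
play_rows(
  deltas=[
    [0,0,0.05,0,0,0.012,0.6],
    [-0.001,0.001,0.11,0,0,0.024,0.6],
    [-0.001,0.001,0.16,0,0,0.024,0.65],
    [-0.001,0.001,0.19,0,0,0.024,0.65],
    [-0.001,0.001,0.2,0,0,0.024,0.65],
    [-0.001,0.001,0.2,0,0,0.024,0.65],
    [-0.001,0.001,0.2,0,0,0.024,0.65],
  ],
)

```text
clock: 14.5
position: [0.5267, -0.1267, 0.0631]
tool_rot: [3.132, 0.522, 0.058]
force: [0.1, 0.2, -0.2]
grip_width: 0.03
finger_force: 0.0
```

```bash
python3 - <<'E'
from h import *
cmd(LR-RN*.0345,Rrack(.06)); shot("h",(350,180,430,270),(330,220,430,310),4)
E
```

```text
cmd [-0.001  0.001  0.05 ] [ 0.001 -0.001  0.001] | clk 14.5 w 0.03 F [ 0.1  0.2 -0.2] pos [ 0.5267 -0.1267  0.0631]
```

View pics/h.png

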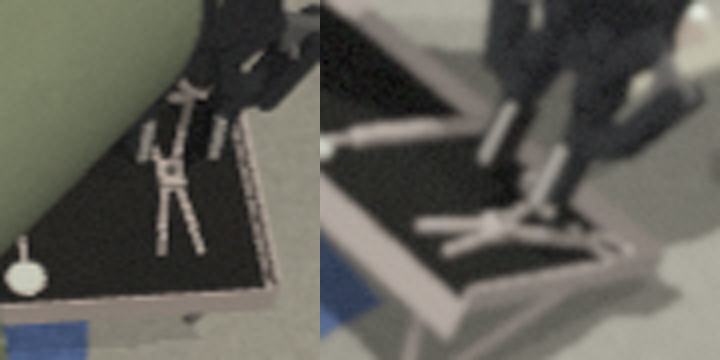

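The fingers straddle the right lock at (173,172) in the top panel. The tips at (147,158) and (217,155) are centred to about 2 mm. This was my 10th picture, so from here on I work by numbers.

Request:
play_rows(
  deltas=[
    [-0.001,-0.001,0.012,0,0,0,0.65],
    [-0.001,-0.002,0.024,0,0,0,0.65],
    [-0.001,-0.003,0.034,0,0,0,0.65],
    [-0.001,-0.003,0.042,0,0,0,0.65],
    [-0.001,-0.003,0.042,0,0,0,0.65],
  ],
)

```text
clock: 15.1
position: [0.5141, -0.1264, 0.0436]
tool_rot: [3.132, 0.525, 0.057]
force: [-0.2, 0.1, 0.3]
grip_width: 0.0299
finger_force: 0.0
```

Request:
play_rows(
  deltas=[
    [0,0,0.004,0,0,0,0.65],
    [0,0,0.008,0,0,0,0.65],
    [0,0,0.008,0,0,0,0.65],
  ],
)

```text
clock: 15.4
position: [0.5125, -0.1266, 0.0405]
tool_rot: [3.132, 0.524, 0.057]
force: [-0.2, -0.1, 0.5]
grip_width: 0.0296
finger_force: 0.0
```

Request:
play_rows(
  deltas=[
    [0,0,0,0,0,0,0.8],
    [0,0,0,0,0,0,0.9],
    [0,0,0,0,0,0,1],
    [0,0,0,0,0,0,1],
  ],
)

```text
clock: 15.8
position: [0.5128, -0.1266, 0.0407]
tool_rot: [3.132, 0.524, 0.057]
force: [1.8, 0.0, 1.5]
grip_width: 0.0123
finger_force: 29.5
```

Request:
play_rows(
  deltas=[
    [0,0,-0.01,0,0,0,1],
    [0,0,-0.03,0,0,0,1],
    [0,0,-0.06,0,0,0,1],
    [0,0,-0.1,0,0,0,1],
    [0,0,-0.15,0,0,0,1],
    [0,0,-0.2,0,0,0,1],
    [0,0,-0.25,0,0,0,1],
    [0,0,-0.28,0,0,0,1],
    [0,0,-0.28,0,0,0,1],
  ],
)

```text
clock: 16.7
position: [0.584, -0.1216, 0.1637]
tool_rot: [3.131, 0.521, 0.057]
force: [-0.9, -0.8, -0.2]
grip_width: 0.0127
finger_force: 29.2
```

```bash
python3 - <<'E'
from h import *
cmd([.460,.332,.13],Rdown(1.757)); s=observe(); print(s["finger_force"])
E
```

```text
cmd [-0.136 -0.921  0.146] [-0.207  0.189 -0.79 ] | clk 16.7 w 0.0127 F [-0.9 -0.8 -0.2] pos [ 0.584  -0.1216  0.1637]
29.21955289395555
```

Request:
play_rows(
  deltas=[
    [-0.01,-0.05,-0.02,-0.02,0.018,-0.06,1],
    [-0.02,-0.13,-0.03,-0.04,0.036,-0.13,1],
    [-0.035,-0.22,-0.02,-0.06,0.054,-0.2,1],
    [-0.05,-0.31,-0.01,-0.08,0.072,-0.27,1],
    [-0.06,-0.4,0.0,-0.1,0.09,-0.35,1],
    [-0.075,-0.49,0.03,-0.12,0.108,-0.42,1],
    [-0.085,-0.58,0.05,-0.14,0.126,-0.5,1],
    [-0.1,-0.67,0.07,-0.16,0.144,-0.57,1],
    [-0.11,-0.76,0.09,-0.175,0.16,-0.64,1],
    [-0.12,-0.83,0.11,-0.185,0.17,-0.7,1],
  ],
)

```text
clock: 17.7
position: [0.4756, 0.2908, 0.1403]
tool_rot: [-3.09, 0.066, 1.511]
force: [0.4, 0.1, -1.2]
grip_width: 0.0124
finger_force: 29.3
```

```bash
python3 - <<'E'
from h import *
cmd([.460,.332,.09],Rdown(1.757)); s=observe(); print(s["finger_force"])
E
```

```text
cmd [ 0.087 -0.031  0.097] [-0.029  0.028 -0.118] | clk 17.7 w 0.0124 F [ 0.4  0.1 -1.2] pos [0.4756 0.2908 0.1403]
29.34235840859401
```

Request:
play_rows(
  deltas=[
    [0.04,-0.015,0.03,-0.015,0.014,-0.06,1],
    [0.08,-0.028,0.06,-0.029,0.028,-0.1,1],
    [0.08,-0.028,0.08,-0.029,0.028,-0.11,1],
    [0.08,-0.028,0.09,-0.029,0.028,-0.11,1],
    [0.08,-0.028,0.09,-0.029,0.028,-0.11,1],
    [0.08,-0.028,0.09,-0.029,0.028,-0.11,1],
  ],
)

```text
clock: 18.3
position: [0.4645, 0.3251, 0.0942]
tool_rot: [3.141, 0.004, 1.729]
force: [-0.2, 0.0, -0.6]
grip_width: 0.0125
finger_force: 29.3
```

```bash
python3 - <<'E'
from h import *
cmd([.460,.332,-.010],Rdown(1.757)); c=get_calibration("top")
# steel-vs-floor is hard to mask; project expected far forceps lock/tips and held ones for the check of gap
a=.187; t=np.array([.524,.361])
for n,p in(("far",[.5937,.357]),("near",observe()["position"][:2])):
    q=np.array(p)-t; print(n,"tray xy",(q@[np.cos(a),np.sin(a)]).round(3),(q@[-np.sin(a),np.cos(a)]).round(3))
E
```

```text
cmd [ 0.016 -0.007  0.208] [ 0.     0.002 -0.013] | clk 18.3 w 0.0125 F [-0.2  0.  -0.6] pos [0.4645 0.3251 0.0942]
far tray xy 0.068 -0.017
near tray xy -0.065 -0.024
```

Request:
play_rows(
  deltas=[
    [0.008,-0.003,0.04,0,0.001,-0.006,1],
    [0.016,-0.007,0.08,0,0.002,-0.013,1],
    [0.016,-0.007,0.12,0,0.002,-0.013,1],
    [0.016,-0.007,0.15,0,0.002,-0.013,1],
    [0.016,-0.007,0.18,0,0.002,-0.013,1],
    [0.016,-0.007,0.2,0,0.002,-0.013,1],
    [0.016,-0.007,0.206,0,0.002,-0.013,1],
    [0.016,-0.007,0.206,0,0.002,-0.013,1],
  ],
)

```text
clock: 19.1
position: [0.4593, 0.3327, -0.0092]
tool_rot: [3.141, -0.001, 1.758]
force: [-1.1, -0.5, -0.4]
grip_width: 0.0128
finger_force: 29.4
```

Request:
play_rows(
  deltas=[
    [0,0,0.004,0,0,0,1],
    [0,0,0.008,0,0,0,1],
    [0,0,0.008,0,0,0,1],
  ],
)

```text
clock: 19.4
position: [0.4593, 0.3329, -0.013]
tool_rot: [3.141, -0.001, 1.759]
force: [0.2, -0.1, -0.6]
grip_width: 0.0126
finger_force: 29.4
```

Request:
play_rows(
  deltas=[
    [0,0,0.003,0,0,0,1],
    [0,0,0.006,0,0,0,1],
    [0,0,0.006,0,0,0,1],
  ],
)

```text
clock: 19.7
position: [0.4591, 0.3328, -0.0162]
tool_rot: [3.141, -0.001, 1.759]
force: [-0.2, -0.6, -1.3]
grip_width: 0.0124
finger_force: 29.4
```

Request:
play_rows(
  deltas=[
    [0,0,0.003,0,0,0,1],
    [0,0,0.005,0,0,0,1],
    [0,0,0.005,0,0,0,1],
  ],
)

```text
clock: 20.0
position: [0.4591, 0.3328, -0.0187]
tool_rot: [3.141, -0.001, 1.759]
force: [-0.0, -0.6, -0.9]
grip_width: 0.0127
finger_force: 29.4
```

Request:
play_rows(
  deltas=[
    [0,0,0.002,0,0,0,1],
    [0,0,0.003,0,0,0,1],
    [0,0,0.003,0,0,0,1],
  ],
)

```text
clock: 20.3
position: [0.4592, 0.3328, -0.0202]
tool_rot: [3.141, -0.001, 1.758]
force: [0.3, -0.4, -1.1]
grip_width: 0.0125
finger_force: 29.4
```

Request:
play_rows(
  deltas=[
    [0,0,0.002,0,0,0,1],
    [0,0,0.003,0,0,0,1],
    [0,0,0.003,0,0,0,1],
  ],
)

```text
clock: 20.6
position: [0.4592, 0.3328, -0.0216]
tool_rot: [3.141, -0.001, 1.758]
force: [0.1, -0.4, -0.1]
grip_width: 0.0124
finger_force: 29.4
```

Request:
play_rows(
  deltas=[
    [0,0,0.001,0,0,0,1],
    [0,0,0.002,0,0,0,1],
    [0,0,0.002,0,0,0,1],
  ],
)

```text
clock: 20.9
position: [0.4593, 0.3329, -0.0218]
tool_rot: [3.141, -0.001, 1.758]
force: [-4.6, -3.6, 18.2]
grip_width: 0.0128
finger_force: 31.3
```

Contact. Release and rise.

Request:
play_rows(
  deltas=[
    [0,0,-0.001,0,0,0,1],
    [0,0,-0.001,0,0,0,0.8],
    [0,0,-0.001,0,0,0,0.7],
    [0,0,-0.002,0,0,0,0.65],
    [0,0,-0.03,0,0,0,0.65],
    [0,0,-0.09,0,0,0,0.6],
    [0,0,-0.18,0,0,0,0.6],
    [0,0,-0.28,0,0,0,0.6],
    [0,0,-0.38,0,0,0,0.6],
    [0,0,-0.44,0,0,0,0.6],
  ],
)

```text
clock: 21.9
position: [0.4599, 0.3329, 0.2023]
tool_rot: [3.138, -0.003, 1.758]
force: [0.1, 0.3, -1.3]
grip_width: 0.0344
finger_force: 0.0
```

```bash
python3 - <<'E'
from h import *
cmd(LL+RN*.09,Rrack(.08))
E
```

```text
cmd [-0.417  0.116  0.105] [ 0.211 -0.189  0.78 ] | clk 21.9 w 0.0344 F [ 0.1  0.3 -1.3] pos [0.4599 0.3329 0.2023]
```

Request:
play_rows(
  deltas=[
    [-0.03,0.01,-0.02,0.017,-0.015,0.06,0.6],
    [-0.07,0.02,-0.02,0.035,-0.031,0.13,0.6],
    [-0.11,0.03,-0.02,0.053,-0.047,0.2,0.6],
    [-0.15,0.04,-0.02,0.07,-0.062,0.26,0.6],
    [-0.19,0.055,-0.01,0.088,-0.078,0.33,0.6],
    [-0.23,0.065,0.0,0.106,-0.095,0.39,0.6],
    [-0.27,0.075,0.01,0.124,-0.11,0.46,0.6],
    [-0.31,0.085,0.02,0.14,-0.126,0.52,0.6],
    [-0.35,0.098,0.04,0.158,-0.14,0.59,0.6],
    [-0.39,0.108,0.06,0.175,-0.156,0.65,0.6],
  ],
)

```text
clock: 22.9
position: [0.549, 0.1507, 0.1681]
tool_rot: [-3.069, 0.448, 0.383]
force: [0.9, -0.0, 0.7]
grip_width: 0.0341
finger_force: 0.0
```

```bash
python3 - <<'E'
from h import *
cmd(LL+RN*.09,Rrack(.08))
E
```

```text
cmd [0.02  0.029 0.03 ] [ 0.035 -0.031  0.128] | clk 22.9 w 0.0341 F [ 0.9 -0.   0.7] pos [0.549  0.1507 0.1681]
```

Request:
play_rows(
  deltas=[
    [0.01,0.014,0.015,0.017,-0.015,0.06,0.6],
    [0.02,0.025,0.027,0.033,-0.03,0.12,0.6],
    [0.02,0.025,0.027,0.033,-0.03,0.12,0.6],
    [0.02,0.025,0.027,0.033,-0.03,0.12,0.6],
  ],
)

```text
clock: 23.3
position: [0.5555, 0.1416, 0.1505]
tool_rot: [-3.129, 0.521, 0.11]
force: [-0.2, -0.1, 0.8]
grip_width: 0.0342
finger_force: 0.0
```

```bash
python3 - <<'E'
from h import *
cmd(LL-RN*.010,Rrack(.08)); print(observe()["qd"].round(2))
E
```

```text
cmd [0.001 0.003 0.202] [ 0.004 -0.001  0.011] | clk 23.3 w 0.0342 F [-0.2 -0.1  0.8] pos [0.5555 0.1416 0.1505]
[-0.02 -0.02 -0.01  0.    0.   -0.    0.01]
```

Request:
play_rows(
  deltas=[
    [0,0.001,0.05,0.002,0,0.006,0.6],
    [0.001,0.003,0.11,0.004,-0.001,0.011,0.6],
    [0.001,0.003,0.16,0.004,-0.001,0.011,0.65],
    [0.001,0.003,0.19,0.004,-0.001,0.011,0.65],
    [0.001,0.003,0.2,0.004,-0.001,0.011,0.65],
    [0.001,0.003,0.2,0.004,-0.001,0.011,0.65],
    [0.001,0.003,0.2,0.004,-0.001,0.011,0.65],
  ],
)

```text
clock: 24.0
position: [0.5073, 0.1364, 0.0641]
tool_rot: [-3.134, 0.522, 0.083]
force: [0.2, 0.6, 1.2]
grip_width: 0.0297
finger_force: 0.0
```

```bash
python3 - <<'E'
from h import *
cmd(LL-RN*.0345,Rrack(.08))
E
```

```text
cmd [-0.001  0.001  0.052] [-0.001 -0.001  0.   ] | clk 24.0 w 0.0297 F [0.2 0.6 1.2] pos [0.5073 0.1364 0.0641]
```

Request:
play_rows(
  deltas=[
    [-0.001,0.001,0.012,0,0,0,0.65],
    [-0.001,0.001,0.024,0,0,0,0.65],
    [-0.001,0.001,0.034,0,0,0,0.65],
    [-0.001,0.001,0.042,0,0,0,0.65],
    [-0.001,0.001,0.042,0,0,0,0.65],
  ],
)

```text
clock: 24.5
position: [0.4952, 0.1346, 0.0446]
tool_rot: [-3.135, 0.524, 0.081]
force: [-0.0, 0.3, -0.0]
grip_width: 0.0298
finger_force: 0.0
```

Request:
play_rows(
  deltas=[
    [0,0,0.004,0,0,0,0.65],
    [0,0,0.008,0,0,0,0.65],
    [0,0,0.008,0,0,0,0.65],
  ],
)

```text
clock: 24.8
position: [0.4935, 0.1345, 0.0414]
tool_rot: [-3.135, 0.524, 0.081]
force: [0.1, 0.1, -0.0]
grip_width: 0.0297
finger_force: 0.0
```

Request:
play_rows(
  deltas=[
    [0,0,0,0,0,0,0.8],
    [0,0,0,0,0,0,0.9],
    [0,0,0,0,0,0,1],
    [0,0,0,0,0,0,1],
  ],
)

```text
clock: 25.2
position: [0.4938, 0.1345, 0.0417]
tool_rot: [-3.135, 0.523, 0.081]
force: [0.6, 0.1, 2.4]
grip_width: 0.0122
finger_force: 29.5
```

Request:
play_rows(
  deltas=[
    [0,0,-0.01,0,0,0,1],
    [0,0,-0.03,0,0,0,1],
    [0,0,-0.06,0,0,0,1],
    [0,0,-0.1,0,0,0,1],
    [0,0,-0.15,0,0,0,1],
    [0,0,-0.2,0,0,0,1],
    [0,0,-0.25,0,0,0,1],
    [0,0,-0.29,0,0,0,1],
    [0,0,-0.29,0,0,0,1],
  ],
)

```text
clock: 26.1
position: [0.5679, 0.1391, 0.1696]
tool_rot: [-3.135, 0.519, 0.081]
force: [1.1, 0.5, 0.3]
grip_width: 0.0126
finger_force: 29.2
```

```bash
python3 - <<'E'
from h import *
cmd([.473,-.349,.14],Rdown(-.12))
E
```

```text
cmd [-0.204  0.959  0.178] [0.022 0.247 0.093] | clk 26.1 w 0.0126 F [1.1 0.5 0.3] pos [0.5679 0.1391 0.1696]
```

Request:
play_rows(
  deltas=[
    [-0.01,0.05,-0.01,0.002,0.02,0.008,1],
    [-0.03,0.14,0.0,0.004,0.045,0.018,1],
    [-0.05,0.23,0.02,0.006,0.07,0.027,1],
    [-0.07,0.32,0.04,0.008,0.095,0.036,1],
    [-0.09,0.41,0.06,0.01,0.12,0.045,1],
    [-0.11,0.5,0.08,0.012,0.145,0.055,1],
    [-0.13,0.59,0.1,0.014,0.17,0.064,1],
    [-0.15,0.68,0.12,0.016,0.195,0.073,1],
    [-0.17,0.77,0.14,0.018,0.22,0.082,1],
    [-0.19,0.86,0.16,0.02,0.24,0.09,1],
  ],
)

```text
clock: 27.1
position: [0.4765, -0.3001, 0.143]
tool_rot: [3.137, 0.017, -0.113]
force: [1.5, -0.9, -0.6]
grip_width: 0.0127
finger_force: 29.3
```

```bash
python3 - <<'E'
from h import *
cmd([.473,-.349,.1],Rdown(-.12))
E
```

```text
cmd [0.006 0.098 0.086] [0.002 0.008 0.003] | clk 27.1 w 0.0127 F [ 1.5 -0.9 -0.6] pos [ 0.4765 -0.3001  0.143 ]
```

Request:
play_rows(
  deltas=[
    [0.006,0.05,0.02,0.002,0.008,0.003,1],
    [0.006,0.088,0.06,0.002,0.008,0.003,1],
    [0.006,0.088,0.086,0.002,0.008,0.003,1],
    [0.006,0.088,0.086,0.002,0.008,0.003,1],
    [0.006,0.088,0.086,0.002,0.008,0.003,1],
  ],
)

```text
clock: 27.6
position: [0.475, -0.3418, 0.1002]
tool_rot: [-3.141, 0.003, -0.118]
force: [0.4, 0.6, -0.5]
grip_width: 0.0125
finger_force: 29.3
```

```bash
python3 - <<'E'
from h import *
cmd([.473,-.349,-.012],Rdown(-.12))
E
```

```text
cmd [-0.002  0.015  0.224] [-0.     0.001  0.001] | clk 27.6 w 0.0125 F [ 0.4  0.6 -0.5] pos [ 0.475  -0.3418  0.1002]
```

Request:
play_rows(
  deltas=[
    [-0.001,0.008,0.04,0,0.001,0.001,1],
    [-0.002,0.015,0.08,0,0.001,0.001,1],
    [-0.002,0.015,0.12,0,0.001,0.001,1],
    [-0.002,0.015,0.16,0,0.001,0.001,1],
    [-0.002,0.015,0.19,0,0.001,0.001,1],
    [-0.002,0.015,0.21,0,0.001,0.001,1],
    [-0.002,0.015,0.22,0,0.001,0.001,1],
    [-0.002,0.015,0.22,0,0.001,0.001,1],
  ],
)

```text
clock: 28.4
position: [0.4727, -0.35, -0.0099]
tool_rot: [3.141, 0.001, -0.121]
force: [-0.1, 0.3, -0.3]
grip_width: 0.0124
finger_force: 29.3
```

Request:
play_rows(
  deltas=[
    [0,0,0.004,0,0,0,1],
    [0,0,0.008,0,0,0,1],
    [0,0,0.012,0,0,0,1],
    [0,0,0.012,0,0,0,1],
  ],
)

```text
clock: 28.8
position: [0.4726, -0.35, -0.016]
tool_rot: [3.141, 0.0, -0.121]
force: [0.1, -0.6, -0.4]
grip_width: 0.0129
finger_force: 29.3
```

Request:
play_rows(
  deltas=[
    [0,0,0.003,0,0,0,1],
    [0,0,0.005,0,0,0,1],
    [0,0,0.005,0,0,0,1],
  ],
)

```text
clock: 29.1
position: [0.4725, -0.3501, -0.0185]
tool_rot: [3.141, 0.001, -0.121]
force: [0.3, 0.9, 0.3]
grip_width: 0.0127
finger_force: 29.3
```

Request:
play_rows(
  deltas=[
    [0,0,0.002,0,0,0,1],
    [0,0,0.004,0,0,0,1],
    [0,0,0.004,0,0,0,1],
  ],
)

```text
clock: 29.4
position: [0.4726, -0.35, -0.0206]
tool_rot: [3.141, 0.001, -0.121]
force: [0.2, 0.3, -0.9]
grip_width: 0.0123
finger_force: 29.3
```

Request:
play_rows(
  deltas=[
    [0,0,0.001,0,0,0,1],
    [0,0,0.002,0,0,0,1],
    [0,0,0.002,0,0,0,1],
  ],
)

```text
clock: 29.7
position: [0.4726, -0.3501, -0.0215]
tool_rot: [3.141, 0.0, -0.121]
force: [-0.1, 0.5, -1.1]
grip_width: 0.0125
finger_force: 29.3
```

Request:
play_rows(
  deltas=[
    [0,0,0.001,0,0,0,1],
    [0,0,0.002,0,0,0,1],
    [0,0,0.002,0,0,0,1],
  ],
)

```text
clock: 30.0
position: [0.4726, -0.3501, -0.0225]
tool_rot: [3.141, 0.0, -0.121]
force: [-0.3, -0.0, 0.2]
grip_width: 0.0122
finger_force: 29.3
```

Request:
play_rows(
  deltas=[
    [0,0,0.001,0,0,0,1],
    [0,0,0.002,0,0,0,1],
    [0,0,0.002,0,0,0,1],
  ],
)

```text
clock: 30.3
position: [0.4727, -0.3501, -0.0229]
tool_rot: [3.142, 0.0, -0.121]
force: [-1.6, 1.9, 11.2]
grip_width: 0.0124
finger_force: 30.6
```

Contact. Release, rise and draw back.

Request:
play_rows(
  deltas=[
    [0,0,0,0,0,0,0.85],
    [0,0,0,0,0,0,0.7],
    [0,0,-0.001,0,0,0,0.65],
    [0,0,-0.01,0,0,0,0.65],
    [0,0,-0.04,0,0,0,0.65],
    [0,0,-0.11,0,0,0,0.6],
    [0,0,-0.2,0,0,0,0.6],
    [0,0,-0.3,0,0,0,0.6],
    [0,0,-0.4,0,0,0,0.6],
    [0,0,-0.5,0,0,0,0.6],
  ],
)

```text
clock: 31.3
position: [0.472, -0.35, 0.2298]
tool_rot: [3.141, -0.0, -0.122]
force: [1.5, 0.8, -0.4]
grip_width: 0.0343
finger_force: 0.0
```

```bash
python3 - <<'E'
from h import *
im=grab_frame("top")[:,:,::-1]; im0=cv2.imread("pics/top0.png"); c=get_calibration("top")
print(observe()["position"])
# change of tray against the first picture -> outlines of what was laid there, in tray coordinates
d=cv2.absdiff(cv2.GaussianBlur(im,(3,3),0),cv2.GaussianBlur(im0,(3,3),0)).max(2)
# dark gaps/shade may differ: print coarse map of the tray in its own axes
a=.187;t=np.array([.524,.361])
for X in range(135,-140,-9):
    r=""
    for Y in range(85,-90,-5):
        p=[*(t+np.array([np.cos(a),np.sin(a)])*X/1e3+np.array([-np.sin(a),np.cos(a)])*Y/1e3),.01]
        u,v=proj(c,p); k=d[int(round(v)),int(round(u))]; r+="." if k<14 else ("o" if k<35 else "#")
    print(r,X)
m=d[185:275,250:425]
for n,(x0,x1) in {"mirror lane":(340,365)}.items(): print(n,(d[200:255,x0:x1]>30).sum())
for n,(u,v) in {"dapp":(391,302),"cast":(262,302),"bottle":(400,142),"dark":(285,146),"tab":(336,139)}.items(): print(n,(d[v-10:v+10,u-12:u+12]>40).sum())
E
```

```text
[ 0.47386116 -0.35241192  0.23732052]
................................... 135
................................... 126
................................... 117
................................... 108
.....o............................. 99
...o#.............................. 90
.......o.oo........................ 81
.........o.........oo......oo...... 72
...............o##.oo.#o........... 63
............ooo..............o..... 54
....o.............................. 45
........o.......................... 36
................................... 27
................................... 18
................................... 9
................................... 0
................................... -9
................................... -18
......o............................ -27
.....o...o......................... -36
.....o...o......................... -45
.........o......................... -54
................oo...o.....o....... -63
...................#o.............. -72
..........o...o...........o........ -81
....oo..oo......................... -90
................................... -99
......o............................ -108
................................... -117
................................... -126
................................... -135
mirror lane 0
dapp 284
cast 0
bottle 0
dark 0
tab 0
```

Request:
play_rows(
  deltas=[
    [0,-0.05,-0.05,0,0,0,0.6],
    [0,-0.13,-0.1,0,0,0,0.6],
    [0,-0.22,-0.15,0,0,0,0.6],
    [0,-0.31,-0.15,0,0,0,0.6],
    [0,-0.4,-0.15,0,0,0,0.6],
    [0,-0.49,-0.15,0,0,0,0.6],
    [0,-0.58,-0.15,0,0,0,0.6],
    [0,-0.66,-0.15,0,0,0,0.6],
    [0,-0.7,-0.15,0,0,0,0.6],
    [0,-0.7,-0.15,0,0,0,0.6],
  ],
)

```text
clock: 32.35
position: [0.515, 0.0003, 0.302]
tool_rot: [-3.141, 0.0, -0.117]
force: [-0.1, -0.7, -0.2]
grip_width: 0.0343
finger_force: 0.0
```

```bash
python3 - <<'E'
from h import *
im=grab_frame("top")[:,:,::-1]; im0=cv2.imread("pics/top0.png"); c=get_calibration("top")
s=observe(); print(s["position"],s["clock"])
d=cv2.absdiff(im,im0).max(2)
def grid(t,a,Xs,Ys,z,th):
  for X in Xs:
    r=""
    for Y in Ys:
        p=[*(np.array(t)+np.array([np.cos(a),np.sin(a)])*X/1e3+np.array([-np.sin(a),np.cos(a)])*Y/1e3),z]
        u,v=proj(c,p); k=cv2.getRectSubPix(d,(1,1),(float(u),float(v)))[0,0]; r+="." if k<th else "#"
    print(r,X)
print("tray: rows x', cols y' 85..-85"); grid([.524,.361],.187,range(126,-130,-5),range(85,-88,-3),.012,16)
print("tub"); grid([.489,-.351],-.12,range(105,-106,-6),range(66,-67,-4),.008,18)
for n,(u,v) in {"dapp":(391,302),"mirror":(352,225),"yel":(458,348)}.items(): print(n,(d[v-12:v+12,u-12:u+12]>40).sum())
E
```

```text
[ 0.51482144 -0.00176686  0.3020487 ] 32.4
tray: rows x', cols y' 85..-85
.......................................................... 126
.......................................................... 121
.......................................................... 116
.......................................................... 111
.........####............................................. 106
.........###.##........................................... 101
.......###.##.##.......................................... 96
......##....####.......................................... 91
.......#.#..#............................................. 86
.......##..#######....##.................................. 81
...........##..##.######........##..........###.####...... 76
..............###........####...###.#.##.########.#....... 71
.............................##.###.###.#................. 66
................#..........###.################........... 61
...........#....##..##.####..............########.#....... 56
........####.#...#######.................................. 51
.......###..#.##............
[... 2945 characters left out ...]
........ -3
...............#####.............. -9
...............#####.............. -15
...............#####.............. -21
...............####............... -27
...............####............... -33
...............####............... -39
................###............... -45
...............####............... -51
................###............... -57
...............####............... -63
................##................ -69
.................................. -75
.................................. -81
.................................. -87
.................................. -93
.................................. -99
.................................. -105
dapp 335
mirror 517
yel 0
```

```bash
python3 - <<'E'
from h import *
im0=cv2.imread("pics/top0.png"); im=grab_frame("top")[:,:,::-1]; s0=cv2.imread("pics/side0.png"); s=grab_frame("side")[:,:,::-1]
for a,b,(u,v) in((im0,im,(391,302)),(s0,s,(305,333))):
    for i in(a,b):
        p=np.ascontiguousarray(i[v-18:v+18,u-18:u+18]); g=p.min(2).astype(int); sat=p.max(2).astype(int)-g
        for th in(140,110):
            y,x=np.where((g>th)); print(len(x),(x.mean()+u-18).round(1) if len(x) else 0,(y.mean()+v-18).round(1) if len(y) else 0,"med",int(np.median(g)),end=" | ")
        print()
E
```

```text
295 390.1 302.5 med 124 | 1110 391.2 301.3 med 124 | 
0 0 0 med 96 | 0 0 0 med 96 | 
834 307.0 332.2 med 145 | 1096 305.7 333.6 med 145 | 
898 306.4 332.4 med 150 | 1133 305.6 333.8 med 150 |
```

```bash
python3 -c "
from workcell import *
print(job_done())"
```

```text
the job is handed in; nothing more can be done
None
```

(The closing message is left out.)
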